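# Slide the shallow sample tray under the bench reader

## Robot

A 7-joint arm with a two-finger parallel gripper is mounted at the origin on the work surface. World frame = base frame: x ahead of the robot, y to its left, z up, the work surface at z = 0. Lengths are in m, angles in rad, forces in N, time in s.
With the tool pointing down it reaches from about 0.425 to 1.025 m from the base axis. Payload 9.4 kg.
Tool frame: the origin (TCP) lies between the finger pads; the fingertips stand 25 mm ahead of it and the grasp point (between the pads) lies 6 mm ahead of it; y points along the fingers, z is the direction in which the jaws open and shut, and the axes are right-handed (so a half turn about y gives the same grasp; the last joint's range is limited). The gripper opens to 93 mm and grips with 3 to 60 N. Pads are 15 mm wide; open, the fingers measure 128 mm over their backs; the gripper's body (75 mm by 188 mm) begins 65 mm behind the grasp point.
Start: joints at [-1.407, 0.599, -0.003, 1.599, 0.002, 0.943, -0.08], TCP at [0.173, 0.704, 0.244] pointing down, gripper open.
Joint ranges: [-2.57, 2.57], [-0.35, 1.97], [-1.29, 1.29], [0.11, 2.56], [-1.05, 4.19], [0.11, 1.86], [-2.63, 2.63]. Speed limits (rad/s): [2.22, 2.22, 3.01, 3.01, 3.14, 3.14, 3.14].

## Interface

Orientations are given as a unit quaternion [x, y, z, w].
In Python, from bench import manip gives the robot as it stands.
- The arm moves only by the shell command python3 -m jog 'ROWS' [FORCE]. ROWS is JSON, a list of rows, each a list of 7 numbers: the closure, from -1 (fully open) to 1 (shut), so that 0 is half open, then the shift along the tool's x, y, z in mm, then the turn, a rotation vector about the tool's x, y, z in rad. In form: [[hand, dx, dy, dz, rx, ry, rz], ...]. A call has exactly 10 rows; each row shifts and turns the commanded pose from where the row before left it, along the tool's axes as they then stand; what a row does not reach is not made up. A row lasts 1/10 s, in which the tool goes at most 50 mm and 8.59 degrees, less where a joint would pass 70% of its speed; a pose out of reach is approached as far as the arm can. A call is refused whole if a number of a shift passes 50 or a number of a turn 0.15, either way. A call with a gripper value outside its range is refused whole. The fingers move at their own pace and stop on an object; FORCE is the grip in N (left out, the last holds). Time passes only in rows, so rows that do not move let the fingers close, or fill a call up. It gives the time, the measured TCP pose, the force and the opening at its end, in the units of the state.
- manip.sense(): the state, without advancing time (a new reading comes with each control period).
- manip.capture(name): name is "scene" or "top" or "wrist"; returns a dict with "color" (384x512x3 uint8, red, green, blue), "camera_matrix" (3x3 intrinsics, pixels), "R" (3x3) and "t" (3): a world point X has camera coordinates R X + t. Camera axes: x right, y down, z forward; pixel columns grow to the right and rows downward; lengths in m; the calibration is good to about 2 mm. A picture is of the moment at which its call begins. There is no depth.
- manip.finish_job(): hands the job in, once; it reports no verdict.
The state is a dict: "clock": time; "qpos": joint angles; "qvel": joint speeds; "joint_torque": joint torques, N m; "tcp_pos": TCP position; "orientation": TCP orientation; "force": force on the tool from outside, world axes, zero at the start; "wrist_torque": the same for the moment, N m; "width": finger opening in m.
Only numpy, scipy, OpenCV 4.12 (cv2) and the standard library are available. Lean on these libraries where they do the work, as an engineer would, in place of code of your own. Each camera call takes 0.05 s, during which the arm holds its last target.

## Task

Two white sample trays with upright grips stand on the steel worktop. Slide the shallow one, which has the low round dish, grip end last, in under the low head of the bench reader until its nose is fully home against the steel stop bar at the far end, lying flat and straight in the passage, and let go. Leave the deeper tray, which is too tall to fit, where it stands.

Things in the scene. Friction and masses are not known exactly. Their poses are not given: they have to be found in the camera images.
- slide_grip (a point): Centre of the shallow tray's grip, an upright white block 14 (x) x 28 mm (y), its top 56 mm, this point 40 mm above the worktop (z = 0). It stands at the tail of the tray, a loose white slab 72 wide (x), 150 long (y), 10 thick, 0.25 kg. This point is 17 mm from the tail edge (+y), 133 mm from the nose edge (-y). z up; at first the nose points roughly to world -y.
- slide_dish (a point): Centre of the shallow tray's round closed dish, 60 mm across with a flat steel lid, its top 24 mm above the worktop. The point is 12 mm above the tray's underside, on its centre line, 38 mm from the nose edge and 95 mm from the grip's centre. Axes as the tray's.
- reader_spot (a point): Worktop point under the centre of the reader's head. Fixed white machine: head 148 (x) x 70 mm (y), underside 36, top 98 mm up, on two side walls. The passage runs along local y, 100 mm wide, floor is the worktop; entry at y = +35 mm (facing roughly world +y, to the trays); 20 mm high steel stop bar, near face at y = -38 mm. With the tray's nose on the bar the dish is over this point.
- deep_grip (a point): Centre of the grip of the deeper tray, to be left alone: same slab, grip and axes as the shallow tray, but with a rectangular steel-lidded box, 68 x 90 mm and 55 mm high, in place of the round dish. The trays stand side by side about 155 mm apart, noses roughly to world -y; either may be the one nearer the robot.

How it is judged:
At the end, for the whole second after the job is handed in: The shallow tray lies flat on the worktop under the reader's head, grip on the entry side: its nose within 12 mm of the stop bar, its dish within 20 mm sideways of the passage's middle, its length within 11 degrees of the passage, released. The deeper tray has not been moved by more than 25 mm (y of slide_dish in the frame of reader_spot between -0.008 and 0.012 m and x of slide_dish in the frame of reader_spot between -0.02 and 0.02 m and height (world z) of slide_dish below 0.018 m and angle between the y axis of slide_dish and the y axis of reader_spot, either way round below 0.2 rad and y of slide_grip in the frame of reader_spot above 0 m and angle between slide_dish's own z axis and vertical below 0.1 rad); the robot touches nothing.
It fails at once if the deeper tray is moved by more than 25 mm (distance of deep_grip from where it was at the start of the episode above 0.025 m).
It also fails if it takes over 38 s, if anything falls off the work surface, if the arm or the gripper's body presses on something with over 40 N, if the wrist force passes 120 N, or if a joint passes its speed limit or range.

## Working session

There is one attempt and no reset: what is moved stays moved. The work goes in short steps, Python scripts to look and compute and a shell command to move; the robot and the scene stay as the last step left them, time stands still between calls to the robot, and variables do not carry over. Pictures are saved under pics/ and viewed, and the job is handed in when it is done.

```bash
mkdir -p pics; cat > h.py <<'E'
import numpy as np,cv2,pickle
from bench import manip
def snap(n,f):
    c=manip.capture(n); cv2.imwrite(f'pics/{f}.png',c['color'][:,:,::-1]); pickle.dump(c,open(f'pics/{f}.pkl','wb')); return c
def load(f): return pickle.load(open(f'pics/{f}.pkl','rb'))
def ray(c,u,v):
    K,R,t=map(np.array,(c['camera_matrix'],c['R'],c['t']))
    d=R.T@np.linalg.inv(K)@np.array([u,v,1.]); return -R.T@t,d
def plane(c,u,v,z):
    o,d=ray(c,u,v); return o+d*(z-o[2])/d[2]
def tri(*obs):
    A=np.zeros((3,3));b=np.zeros(3);L=[]
    for c,u,v in obs:
        o,d=ray(c,u,v); d/=np.linalg.norm(d); P=np.eye(3)-np.outer(d,d); A+=P;b+=P@o;L.append((o,P))
    X=np.linalg.solve(A,b); return X,[np.linalg.norm(P@(X-o)) for o,P in L]
def proj(c,X):
    p=np.array(c['camera_matrix'])@(np.array(c['R'])@X+np.array(c['t'])); return p[:2]/p[2]
E
python3 - <<'E'
from h import *
np.set_printoptions(precision=4,suppress=True)
for n in('scene','top','wrist'):
    c=snap(n,n+'0'); print(n,ray(c,256,192))
s=manip.sense();print(s)
from scipy.spatial.transform import Rotation as R
print(R.from_quat(s['orientation']).as_matrix())
E
```

```text
scene (array([1.0999, 0.2176, 0.4751]), array([-0.7854, -0.2   , -0.5859]))
top (array([0.478 , 0.0593, 0.8759]), array([ 0.0651, -0.0306, -0.9974]))
wrist (array([0.0974, 0.7235, 0.3838]), array([ 0.2662, -0.0598, -0.9621]))
{'clock': 0.15, 'qpos': array([-1.4067,  0.6   , -0.0025,  1.5999,  0.0018,  0.9429, -0.0798]), 'qvel': array([-0.0004, -0.0012, -0.0008, -0.0036,  0.0018,  0.0011,  0.0002]), 'joint_torque': array([  0.0034, -76.5579,   1.4994, -25.257 ,  -0.0523,   0.0148,
         0.0001]), 'tcp_pos': array([0.1728, 0.7037, 0.2429]), 'orientation': array([ 0.7024, -0.0849,  0.0849, -0.7016]), 'force': array([ 0.2986, -0.2288,  0.0666]), 'wrist_torque': array([ 0.0257,  0.0069, -0.0534]), 'width': 0.09279506040635163}
[[ 0.9712 -0.0002  0.2384]
 [-0.2384 -0.0012  0.9712]
 [ 0.0001 -1.     -0.0012]]
```

```bash
ls; ls pics
```

```text
h.py
pics
scene0.pkl
scene0.png
top0.pkl
top0.png
wrist0.pkl
wrist0.png
```

View pics/scene0.png

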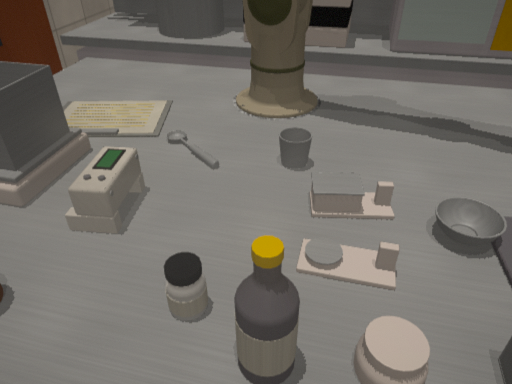

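View pics/top0.png

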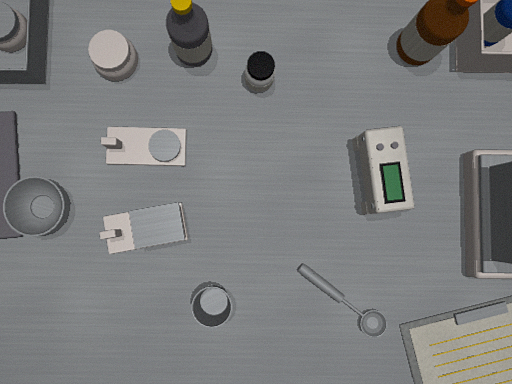

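View pics/wrist0.png

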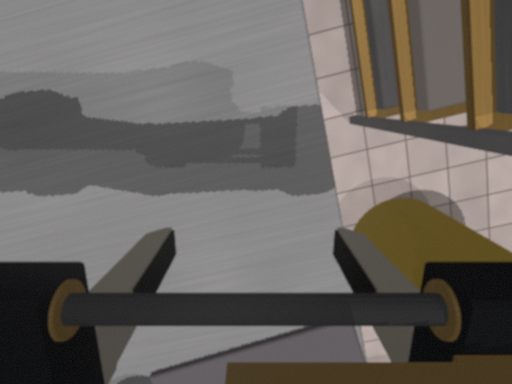

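The scene view shows the shallow tray (dish at about 324,252; grip at 387,257) nearer this camera than the deep tray (340,190), with the reader at (107,185). In the top view the shallow dish is at (165,145), its grip at (111,142), the deep tray around (146,228) and the reader head around (390,168). I'll zoom in for corners.

```bash
python3 - <<'E'
from h import *
t=cv2.imread('pics/top0.png'); s=cv2.imread('pics/scene0.png')
a=cv2.resize(t[110:270,85:205],None,fx=4,fy=4,interpolation=cv2.INTER_CUBIC)[:600]
b=cv2.resize(t[115:225,340:430],None,fx=5,fy=5,interpolation=cv2.INTER_CUBIC)
c=cv2.resize(s[140:235,60:160],None,fx=6,fy=6,interpolation=cv2.INTER_CUBIC)
d=cv2.resize(s[160:300,290:410],None,fx=4,fy=4,interpolation=cv2.INTER_CUBIC)
for n,i in zip('abcd',(a,b,c,d)): cv2.imwrite(f'pics/z{n}.png',i)
E
```

```text
(no output)
```

View pics/za.png

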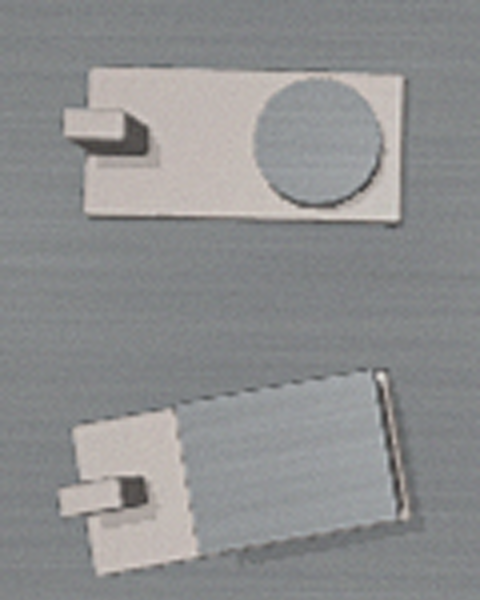

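View pics/zb.png

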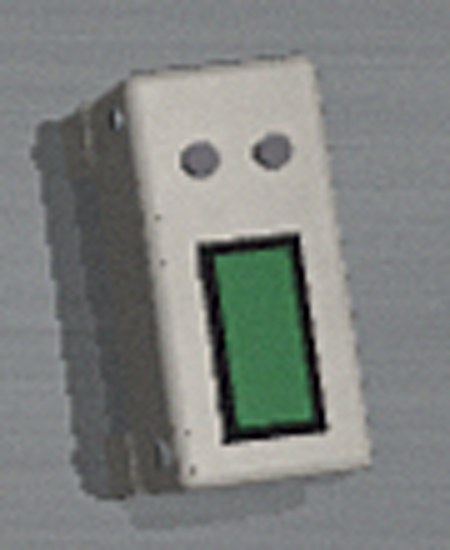

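View pics/zc.png

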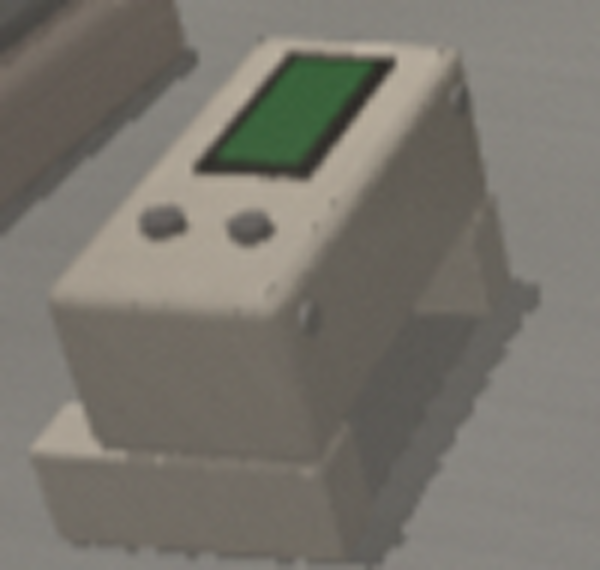

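View pics/zd.png

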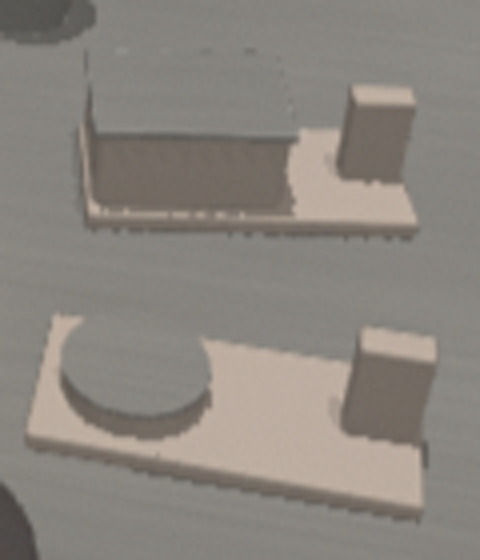

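```bash
python3 - <<'E'
from h import *
np.set_printoptions(precision=4,suppress=True)
T=load('top0');S=load('scene0')
f=lambda p,o,k:(o[0]+(p[0]+.5)/k-.5,o[1]+(p[1]+.5)/k-.5)
a=lambda *p:(T,*f(p,(85,110),4)); b=lambda *p:(T,*f(p,(340,115),5))
c=lambda *p:(S,*f(p,(60,140),6)); d=lambda *p:(S,*f(p,(290,160),4))
for n,x,y in [('dish',a(318,142),d(136,365)),('grip',a(95,123),d(398,345)),
 ('nose+x',a(403,76),d(28,437)),('tail+x',a(90,68),d(422,500)),('nose-x',a(401,220),d(57,315)),
 ('dgrip',a(89,498),d(382,96)),
 ('s1',b(198,245),c(308,178)),('s2',b(298,235),c(195,170)),('s3',b(327,430),c(290,53)),('s4',b(223,443),c(395,60)),
 ('r1',b(128,72),c(280,312)),('r2',b(312,55),c(52,300)),('r3',b(370,465),c(262,38)),('r4',b(183,488),c(460,48))]:
    print(n,*tri(x,y), plane(*x,{'d':.024,'g':.056,'n':.01,'t':.01,'s':.098,'r':.098}[n[0]])[:2],plane(*y,{'d':.024,'g':.056,'n':.01,'t':.01,'s':.098,'r':.098}[n[0]])[:2])
print('tail-x',plane(*a(85,213),.01))
E
```

```text
dish [0.6199 0.2065 0.0196] [np.float64(0.0004403681186186297), np.float64(0.0004403681186186089)] [0.6191 0.2062] [0.6246 0.2062]
grip [0.6212 0.3011 0.0531] [np.float64(0.0003384238246964633), np.float64(0.00033842382469638325)] [0.6207 0.3006] [0.6246 0.3002]
nose+x [0.6549 0.1694 0.0051] [np.float64(0.0003136558701789013), np.float64(0.0003136558701788625)] [0.6539 0.1691] [0.6596 0.1696]
tail+x [0.6552 0.3171 0.0094] [np.float64(0.0005123398073866683), np.float64(0.0005123398073867272)] [0.6551 0.3174] [0.6559 0.3164]
nose-x [0.5849 0.1693 0.0074] [np.float64(0.0005628337307278156), np.float64(0.000562833730727846)] [0.5847 0.1685] [0.5877 0.1702]
dgrip [0.453  0.2976 0.0528] [np.float64(0.0008883197195236166), np.float64(0.0008883197195235516)] [0.452  0.3069] [0.4092 0.3021]
s1 [ 0.5818 -0.1783  0.0935] [np.float64(0.0005453526635620232), np.float64(0.0005453526635620672)] [ 0.5809 -0.1764] [ 0.5878 -0.1743]
s2 [ 0.5858 -0.2133  0.0937] [np.float64(0.0005947439934472281), np.float64(0.0005947439934473198)] [ 0.5849 -0.2112] [ 0.5916 -0.2091]
s3 [ 0.518  -0.2222  0.0947] [np.float64(0.0003426706643020789), np.float64(0.0003426706643022169)] [ 0.5177 -0.2206] [ 0.5231 -0.2187]
s4 [ 0.5133 -0.1869  0.094 ] [np.float64(0.001053434402732557), np.float64(0.001053434402732529)] [ 0.5127 -0.1846] [ 0.5194 -0.1839]
r1 [ 0.6419 -0.1535  0.0914] [np.float64(0.0007117222170770296), np.float64(0.0007117222170771028)] [ 0.6408 -0.1524] [ 0.6497 -0.1463]
r2 [ 0.6497 -0.2195  0.0898] [np.float64(0.00014501191537264654), np.float64(0.00014501191537268966)] [ 0.6479 -0.2167] [ 0.6593 -0.21  ]
r3 [ 0.5066 -0.239   0.0916] [np.float64(0.0011571624256162063), np.float64(0.0011571624256161727)] [ 0.5059 -0.2354] [ 0.5165 -0.2327]
r4 [ 0.4976 -0.1733  0.0915] [np.float64(0.0006921845761162185), np.float64(0.0006921845761161635)] [ 0.4971 -0.1708] [ 0.5078 -0.1675]
tail-x [0.5857 0.3174 0.01  ]
```

```bash
cat >> h.py <<'E'
from scipy.spatial.transform import Rotation as Rot
def to(x,y,z,yaw):
    "tool-frame shift (mm) and turn about tool y; yaw = world angle of jaw axis, deg"
    s=manip.sense(); M=Rot.from_quat(s['orientation']).as_matrix(); p=s['tcp_pos']
    cur=np.degrees(np.arctan2(M[1,2],M[0,2])); dy=(yaw-cur+90)%180-90
    D=np.array([[np.sin(np.radians(yaw)),0,np.cos(np.radians(yaw))],[-np.cos(np.radians(yaw)),0,np.sin(np.radians(yaw))],[0,-1,0]])
    if np.degrees(np.arccos(np.clip((np.trace(M.T@D)-1)/2,-1,1)))>90: D=D@np.diag([-1,1,-1])
    print('pos',p.round(4),'yaw',cur.round(2),'tool shift mm',(M.T@(np.array([x,y,z])-p)*1000).round(1),'rotvec',Rot.from_matrix(M.T@D).as_rotvec().round(4),'F',s['force'].round(1),'w',round(s['width'],4),'t',s['clock'],'q7',s['qpos'].round(2))
E
python3 - <<'E'
from h import *
T=load('top0')
for n,u,v in [('bottle base',195,65),('pot',115,78),('black jar',258,90),('deep nose corner',85+380/4,110+370/4),('deepnose2',85+405/4,110+520/4)]: print(n,plane(T,u,v,.055 if 'deep' in n else 0))
to(.621,.301,.15,-.8)
E
```

```text
bottle base [0.78171641 0.1544773  0.        ]
pot [0.7527054  0.30851082 0.        ]
black jar [0.73455094 0.03096073 0.        ]
deep nose corner [0.51085504 0.16993508 0.055     ]
deepnose2 [0.44422722 0.15728608 0.055     ]
pos [0.1728 0.7037 0.2429] yaw 76.21 tool shift mm [ 531.3   93.4 -284.2] rotvec [1.0000e-03 1.3441e+00 9.0000e-04] F [ 0.3 -0.2  0.1] w 0.0928 t 0.15 q7 [-1.41  0.6  -0.    1.6   0.    0.94 -0.08]
```

```bash
python3 -m jog '[[-1,40,0,-21,0,0.134,0],[-1,42,0,-16,0,0.134,0],[-1,44,0,-10,0,0.134,0],[-1,45,0,-4,0,0.134,0],[-1,45,0,2,0,0.134,0],[-1,44,0,8,0,0.134,0],[-1,43,0,14,0,0.134,0],[-1,41,0,20,0,0.134,0],[-1,38,0,25,0,0.134,0],[-1,34,0,30,0,0.134,0]]' 20; python3 -c "
from h import *
to(.621,.301,.15,-.8)"
```

```text
clock: 1.15
tcp_pos: [0.5106, 0.4014, 0.2436]
orientation: [-0.496, 0.504, -0.504, 0.496]
force: [-0.1, 0.3, 0.1]
width: 0.0932
pos [0.5106 0.4014 0.2436] yaw -0.88 tool shift mm [ 98.7  93.6 111.9] rotvec [ 0.0002 -0.0013 -0.    ] F [-0.1  0.3  0.1] w 0.0932 t 1.15 q7 [-1.    0.53  0.37  1.8  -0.24  0.86 -0.53]
```

```bash
python3 -m jog '[[-1,20,0,28,0,0,0],[-1,20,0,28,0,0,0],[-1,20,20,28,0,0,0],[-1,20,20,28,0,0,0],[-1,19,20,0,0,0,0],[-1,0,20,0,0,0,0],[-1,0,13,0,0,0,0],[-1,0,0,0,0,0,0],[-1,0,0,0,0,0,0],[-1,0,0,0,0,0,0]]'; python3 -c "
from h import *
to(.621,.301,.046,-.8)
snap('wrist','wrist1');snap('scene','scene1')"
```

```text
clock: 2.15
tcp_pos: [0.6209, 0.3035, 0.1517]
orientation: [0.497, -0.502, 0.502, -0.498]
force: [-0.3, 0.1, 0.2]
width: 0.0931
pos [0.6209 0.3035 0.1517] yaw -0.52 tool shift mm [ 2.600e+00  1.057e+02 -1.000e-01] rotvec [-0.0013  0.0049 -0.0009] F [-0.3  0.1  0.2] w 0.0931 t 2.15 q7 [-0.73  0.68  0.32  1.77 -0.29  0.74 -0.27]
```

View pics/wrist1.png

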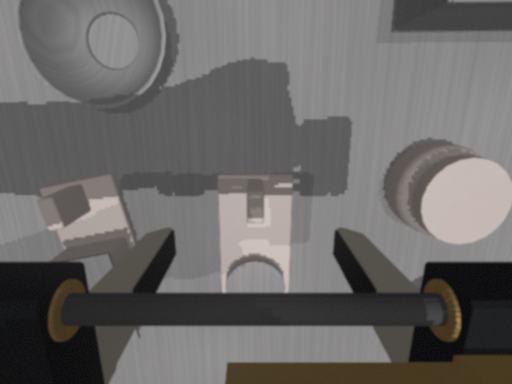

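View pics/scene1.png

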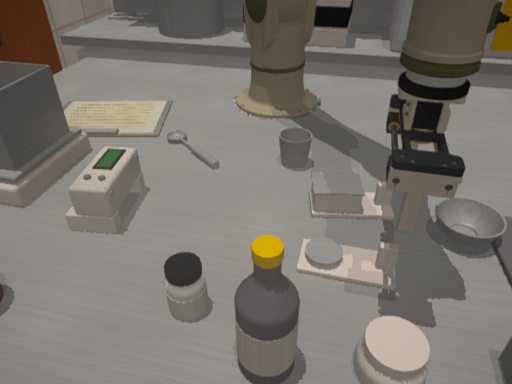

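The wrist view shows the grip at column 256, midway between the fingers, with its top face around rows 178–192. I'll check the grasp point with this second view.

```bash
python3 - <<'E'
from h import *
c=load('wrist1')
i=cv2.imread('pics/wrist1.png')[160:300,206:306]
cv2.imwrite('pics/w1z.png',cv2.resize(i,None,fx=4,fy=4,interpolation=cv2.INTER_CUBIC))
E
```

```text
(no output)
```

View pics/w1z.png

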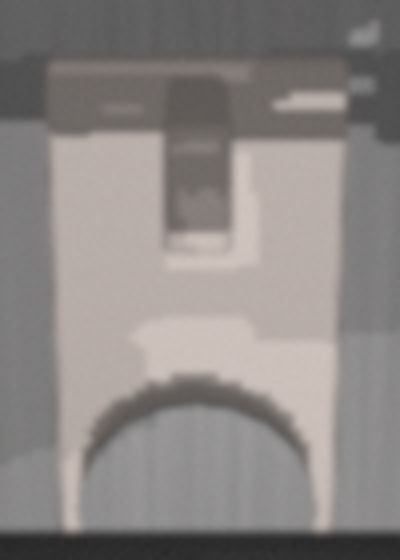

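```bash
python3 - <<'E'
from h import *
np.set_printoptions(precision=4,suppress=True)
c=load('wrist1'); print(ray(c,256,192))
g=lambda u,v,z:plane(c,206+(u+.5)/4-.5,160+(v+.5)/4-.5,z)
print('tail corners',g(48,62,.01),g(346,58,.01)); print('sides',g(62,440,.01),g(332,440,.01))
for v in(75,135,230,250): print(v,g(198,v,.056),g(198,v,.01))
T=load('top0'); print('tri tail+x',tri((c,206+346/4,160+58/4),(T,85+90/4,110+68/4)))
to(.621,.301,.046,-.8)
E
```

```text
(array([0.6213, 0.382 , 0.2927]), array([ 0.0052, -0.2719, -0.9624]))
tail corners [0.5869 0.3189 0.01  ] [0.6567 0.3193 0.01  ]
sides [0.5864 0.2197 0.01  ] [0.6558 0.2191 0.01  ]
75 [0.6219 0.3263 0.056 ] [0.622  0.3155 0.01  ]
135 [0.6218 0.314  0.056 ] [0.6219 0.3008 0.01  ]
230 [0.6217 0.2939 0.056 ] [0.6218 0.2767 0.01  ]
250 [0.6217 0.2895 0.056 ] [0.6217 0.2715 0.01  ]
tri tail+x (array([0.6566, 0.318 , 0.0051]), [np.float64(0.0011748594878591325), np.float64(0.0011748594878592047)])
pos [0.6209 0.3033 0.1517] yaw -0.53 tool shift mm [  2.4 105.7  -0. ] rotvec [-0.0014  0.0047 -0.0009] F [-0.2 -0.6  0.6] w 0.0926 t 2.25 q7 [-0.73  0.68  0.32  1.77 -0.29  0.74 -0.27]
```

The wrist view puts the grip at about (0.622, 0.302), which agrees with the two-view value. I'll descend and grasp.

```bash
python3 -m jog '[[-1,2,20,1,0,0,0],[-1,0,25,0,0,0,0],[-1,0,25,0,0,0,0],[-1,0,20,0,0,0,0],[-1,0,15,0,0,0,0],[-1,0,0,0,0,0,0],[0.2,0,0,0,0,0,0],[1,0,0,0,0,0,0],[1,0,0,0,0,0,0],[1,0,0,0,0,0,0]]' 20; python3 -c "
from h import *
to(.545,.018,.047,7.6)
snap('wrist','wrist2');snap('scene','scene2')"
```

```text
clock: 3.25
tcp_pos: [0.622, 0.3009, 0.0465]
orientation: [0.497, -0.502, 0.503, -0.498]
force: [0.5, 0.1, -0.1]
width: 0.0655
pos [0.622  0.3009 0.0465] yaw -0.57 tool shift mm [283.6  -0.7 -74.2] rotvec [-0.0012 -0.1426 -0.0006] F [ 0.5  0.1 -0.1] w 0.0655 t 3.25 q7 [-0.69  0.81  0.25  1.82 -0.34  0.56 -0.23]
```

View pics/scene2.png

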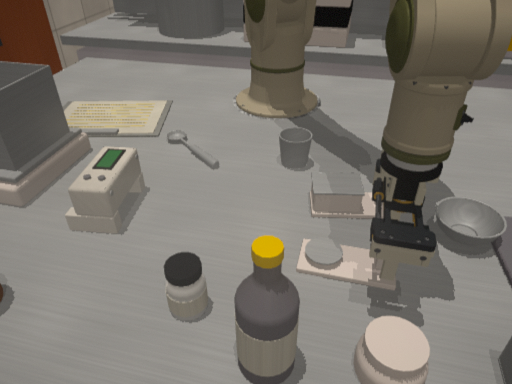

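The fingers straddle the grip at (395,262) and are still closing. I'll let them finish.

```bash
python3 -m jog '[[1,0,0,0,0,0,0],[1,0,0,0,0,0,0],[1,0,0,0,0,0,0],[1,0,0,0,0,0,0],[1,0,0,0,0,0,0],[1,0,0,0,0,0,0],[1,0,0,0,0,0,0],[1,0,0,0,0,0,0],[1,0,0,0,0,0,0],[1,0,0,0,0,0,0]]' 20
```

```text
clock: 4.35
tcp_pos: [0.6217, 0.3007, 0.0456]
orientation: [0.497, -0.502, 0.503, -0.498]
force: [1.5, 0.4, -2.6]
width: 0.0143
```

```bash
python3 -m jog '[[1,10,-2,0,0,0,0],[1,30,0,-5,0,0,0],[1,35,0,-10,0,0,0],[1,35,0,-10,0,0,0],[1,40,0,-11,0,0,0],[1,40,0,-11,0,0,0],[1,40,0,-11,0,0,0],[1,35,0,-10,0,-0.05,0],[1,18,0,-6,0,-0.05,0],[1,0,0,0,0,-0.043,0]]' 25; python3 -c "
from h import *
to(.545,.018,.0475,7.6)
snap('top','top3');snap('scene','scene3')"
```

```text
clock: 5.35
tcp_pos: [0.5442, 0.0136, 0.048]
orientation: [0.532, -0.467, 0.467, -0.53]
force: [0.1, -0.5, -1.8]
width: 0.0138
pos [0.5442 0.0136 0.048 ] yaw 7.41 tool shift mm [-4.3  0.4  1.4] rotvec [ 0.0015 -0.0033  0.0016] F [ 0.1 -0.5 -1.8] w 0.0138 t 5.35 q7 [-0.2   0.69  0.1   2.16 -0.22  0.31  0.22]
```

View pics/top3.png

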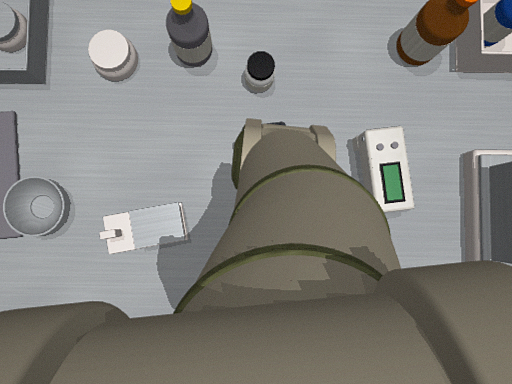

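View pics/scene3.png

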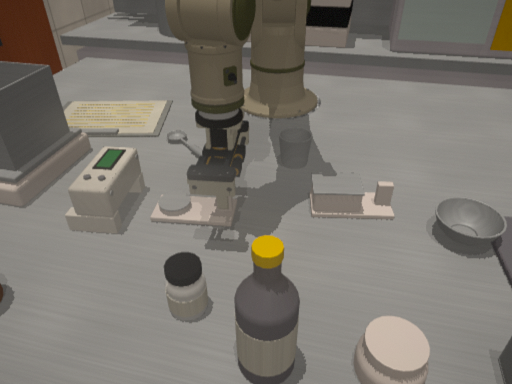

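The tray is in front of the reader: dish at (175,203), reader entrance at about (130,190), deep tray unmoved. I'll zoom in to check alignment.

```bash
python3 - <<'E'
from h import *
s=cv2.imread('pics/scene3.png')[140:235,60:250]
cv2.imwrite('pics/s3z.png',cv2.resize(s,None,fx=4,fy=4,interpolation=cv2.INTER_CUBIC))
E
```

```text
(no output)
```

View pics/s3z.png

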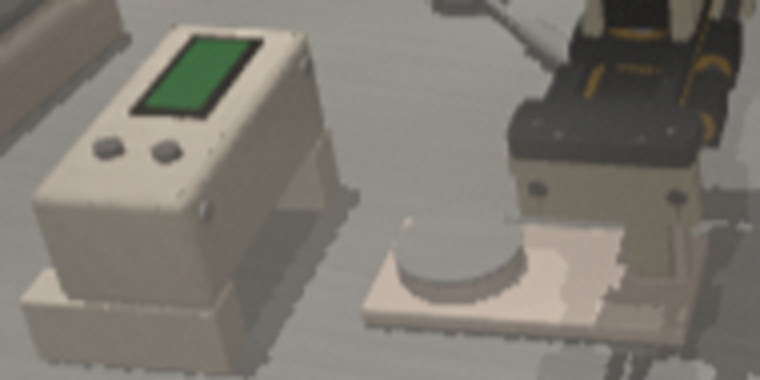

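```bash
python3 - <<'E'
from h import *
np.set_printoptions(precision=4,suppress=True)
c=load('scene3')
g=lambda u,v,z:plane(c,60+(u+.5)/4-.5,140+(v+.5)/4-.5,z)[:2]
O=np.array([.5735,-.195])+np.array([.006,.003]); a=np.radians(7.6);M=np.array([[np.cos(a),np.sin(a)],[-np.sin(a),np.cos(a)]])
r=lambda p:M@(p-O)
d=g(461,247,.026);e1=g(365,312,.012);e2=g(688,332,.012)
print('dish',d,'local',r(d)); print('edge',e1,e2,r(e1),r(e2),np.degrees(np.arctan2(*(e2-e1)[::-1]))-90)
for n,u,v,z in [('near wall inner top entry',238,280,.036),('far wall base outer',335,208,0),('far wall base',322,208,0),('near wall base',243,372,0)]: print(n,r(g(u,v,z)))
to(.561,-.101,.046,7.6)
E
```

```text
dish [ 0.5617 -0.0746] local [-0.0021  0.1187]
edge [ 0.6005 -0.1065] [0.5794 0.0399] [0.0321 0.0819] [0.0305 0.2298] 8.229380492880153
near wall inner top entry [0.0444 0.0319]
far wall base outer [-0.0605  0.0333]
far wall base [-0.0598  0.0267]
near wall base [0.0645 0.0347]
pos [0.5456 0.0175 0.0478] yaw 7.58 tool shift mm [119.5   1.8  -0.4] rotvec [-0.0001 -0.0003 -0.0003] F [-0.4  0.7 -2.1] w 0.0139 t 5.45 q7 [-0.21  0.69  0.1   2.15 -0.22  0.31  0.21]
```

```bash
python3 -m jog '[[1,5,0,1,0,0,0],[1,10,0,1,0,0,0],[1,15,0,0,0,0,0],[1,15,0,0,0,0,0],[1,15,0,0,0,0,0],[1,15,0,0,0,0,0],[1,15,0,0,0,0,0],[1,10,0,0,0,0,0],[1,5,1,0,0,0,0],[1,0,0,0,0,0,0]]'; python3 -c "
from h import *
to(.561,-.101,.046,7.6)
snap('scene','scene4')
s=cv2.imread('pics/scene4.png')[120:235,40:230]
cv2.imwrite('pics/s4z.png',cv2.resize(s,None,fx=4,fy=4,interpolation=cv2.INTER_CUBIC))"
```

```text
clock: 6.45
tcp_pos: [0.5616, -0.0865, 0.0465]
orientation: [0.532, -0.466, 0.466, -0.532]
force: [0.4, 0.3, -2.2]
width: 0.0138
pos [ 0.5616 -0.0865  0.0465] yaw 7.56 tool shift mm [14.3  0.5 -2.5] rotvec [ 0.     -0.0007  0.0001] F [ 0.4  0.3 -2.2] w 0.0138 t 6.45 q7 [-0.    0.7   0.08  2.1  -0.16  0.34  0.35]
```

View pics/s4z.png

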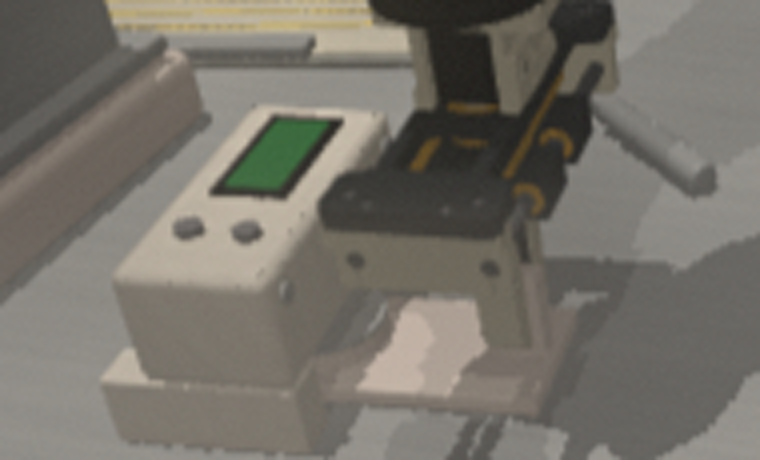

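The tray is entering cleanly, and the gripper's body is clear of the head. I'll creep toward the bar.

```bash
python3 -m jog '[[1,2,0.5,0,0,0,0],[1,2,0,0,0,0,0],[1,2,0,0,0,0,0],[1,2,0,0,0,0,0],[1,1,0,0,0,0,0],[1,1,0,0,0,0,0],[1,1,0,0,0,0,0],[1,1,0,0,0,0,0],[1,0,0,0,0,0,0],[1,0,0,0,0,0,0]]'; python3 -c "
from h import *
to(.561,-.101,.046,7.6)"
```

```text
clock: 7.5
tcp_pos: [0.5632, -0.0976, 0.0462]
orientation: [-0.532, 0.466, -0.466, 0.532]
force: [-0.2, -0.1, -3.0]
width: 0.0137
pos [ 0.5632 -0.0976  0.0462] yaw 7.62 tool shift mm [ 3.1  0.2 -2.6] rotvec [-0.0001  0.0003 -0.    ] F [-0.2 -0.1 -3. ] w 0.0137 t 7.5 q7 [ 0.02  0.71  0.08  2.1  -0.16  0.34  0.36]
```

```bash
python3 -m jog '[[1,1,0.5,0,0,0,0],[1,1,0,0,0,0,0],[1,1,0,0,0,0,0],[1,1,0,0,0,0,0],[1,1,0,0,0,0,0],[1,0,0,0,0,0,0],[1,0,0,0,0,0,0],[1,0,0,0,0,0,0],[1,0,0,0,0,0,0],[1,0,0,0,0,0,0]]'; python3 -c "
from h import *
to(.561,-.101,.046,7.6)"
```

```text
clock: 8.5
tcp_pos: [0.5638, -0.1025, 0.0457]
orientation: [0.532, -0.466, 0.466, -0.532]
force: [-0.7, -0.8, -0.8]
width: 0.0138
pos [ 0.5638 -0.1025  0.0457] yaw 7.62 tool shift mm [-1.9 -0.3 -2.6] rotvec [-0.      0.0004  0.    ] F [-0.7 -0.8 -0.8] w 0.0138 t 8.5 q7 [ 0.03  0.71  0.08  2.09 -0.15  0.35  0.37]
```

```bash
python3 -m jog '[[1,1,0,0,0,0,0],[1,1,0,0,0,0,0],[1,1,0,0,0,0,0],[1,0.5,0,0,0,0,0],[1,0,0,0,0,0,0],[1,0,0,0,0,0,0],[1,0,0,0,0,0,0],[1,0,0,0,0,0,0],[1,0,0,0,0,0,0],[1,0,0,0,0,0,0]]'; python3 -c "
from h import *
to(.561,-.101,.046,7.6)"
```

```text
clock: 9.5
tcp_pos: [0.5641, -0.1034, 0.0458]
orientation: [-0.532, 0.466, -0.464, 0.533]
force: [-1.6, 10.2, 2.9]
width: 0.0139
pos [ 0.5641 -0.1034  0.0458] yaw 7.75 tool shift mm [-2.8 -0.2 -2.8] rotvec [ 0.0004  0.0026 -0.0027] F [-1.6 10.2  2.9] w 0.0139 t 9.5 q7 [ 0.03  0.71  0.08  2.09 -0.15  0.35  0.37]
```

The push force rose to 10 N along +y, and the nose stopped within 3 mm of the predicted home position. I'll relax the push and release.

```bash
python3 -m jog '[[1,-1,0,0,0,0,0],[1,-1,0,0,0,0,0],[0.5,0,0,0,0,0,0],[0,0,0,0,0,0,0],[-0.3,0,0,0,0,0,0],[-0.3,0,0,0,0,0,0],[-0.3,0,0,0,0,0,0],[-0.3,0,0,0,0,0,0],[-0.3,0,0,0,0,0,0],[-0.3,0,0,0,0,0,0]]'; python3 -c "
from h import *
to(.561,-.101,.046,7.6)
snap('scene','scene5')
s=cv2.imread('pics/scene5.png')[120:235,40:230]
cv2.imwrite('pics/s5z.png',cv2.resize(s,None,fx=4,fy=4,interpolation=cv2.INTER_CUBIC))"
```

```text
clock: 10.5
tcp_pos: [0.5641, -0.104, 0.0456]
orientation: [-0.532, 0.466, -0.466, 0.532]
force: [-0.8, -0.1, -0.3]
width: 0.06
pos [ 0.5641 -0.104   0.0456] yaw 7.62 tool shift mm [-3.4 -0.4 -2.6] rotvec [-0.      0.0004 -0.    ] F [-0.8 -0.1 -0.3] w 0.06 t 10.5 q7 [ 0.03  0.71  0.08  2.09 -0.15  0.35  0.37]
```

View pics/s5z.png

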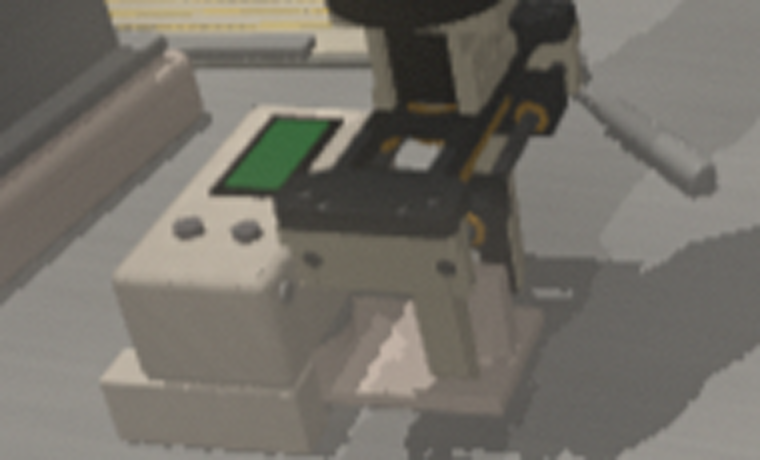

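The grip is free of both fingers. I'll rise straight up, then back away in +y.

```bash
python3 -m jog '[[-0.3,0,-10,0,0,0,0],[-0.3,0,-20,0,0,0,0],[-0.3,0,-30,0,0,0,0],[-0.3,0,-40,0,0,0,0],[-0.3,-20,-40,0,0,0,0],[-0.3,-45,-20,0,0,0,0],[-0.3,-45,0,0,0,0,0],[-0.3,-45,0,0,0,0,0],[-0.3,-45,0,0,0,0,0],[-0.3,0,0,0,0,0,0]]'; python3 -c "
from h import *
to(.561,-.101,.046,7.6)
snap('scene','scene6');snap('top','top6');snap('wrist','wrist6')
s=cv2.imread('pics/scene6.png')[120:235,40:230]
cv2.imwrite('pics/s6z.png',cv2.resize(s,None,fx=4,fy=4,interpolation=cv2.INTER_CUBIC))"
```

```text
clock: 11.55
tcp_pos: [0.5364, 0.1012, 0.2063]
orientation: [-0.533, 0.464, -0.463, 0.535]
force: [0.0, -0.6, -0.5]
width: 0.0604
pos [0.5364 0.1012 0.2063] yaw 8.14 tool shift mm [204.1 159.7  -4.3] rotvec [-0.0004  0.0094 -0.0029] F [ 0.  -0.6 -0.5] w 0.0604 t 11.55 q7 [-0.4   0.44  0.16  2.06 -0.12  0.65 -0.02]
```

View pics/s6z.png

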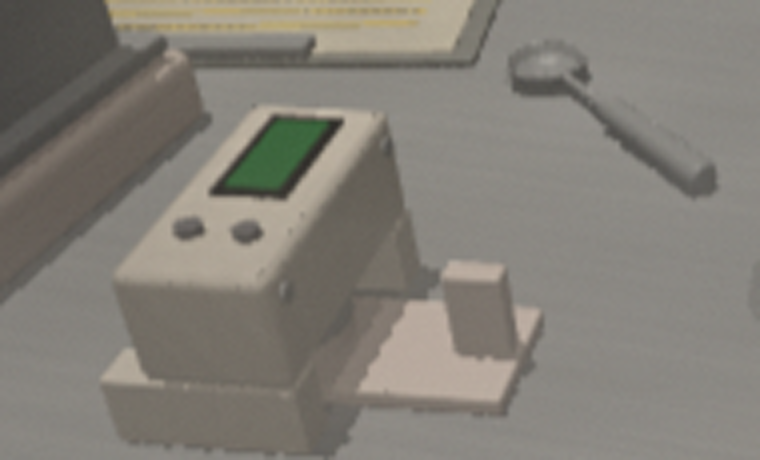

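View pics/top6.png

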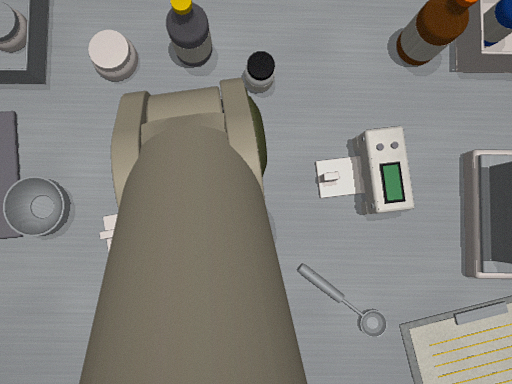

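View pics/wrist6.png

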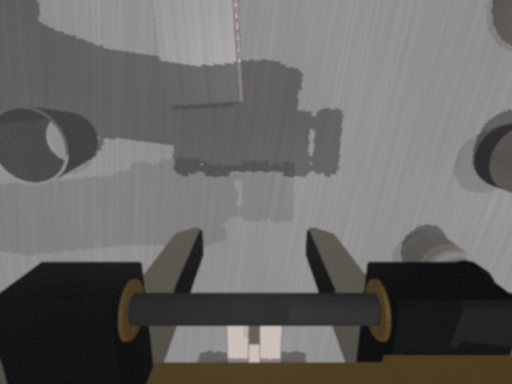

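The tray sits in the passage with its grip free, (475,305) in the scene zoom and (330,177) from the top. Measuring the tail corners against the reader:

```bash
python3 - <<'E'
from h import *
np.set_printoptions(precision=4,suppress=True)
t=cv2.imread('pics/top6.png')[110:225,300:430]
cv2.imwrite('pics/t6z.png',cv2.resize(t,None,fx=5,fy=5,interpolation=cv2.INTER_CUBIC))
a=np.radians(7.6);M=np.array([[np.cos(a),np.sin(a)],[-np.sin(a),np.cos(a)]])
c=load('scene6');O=np.array([.5735,-.195])+[.006,.003]
g=lambda u,v,z:M@(plane(c,40+(u+.5)/4-.5,120+(v+.5)/4-.5,z)[:2]-O)
print('scene tail',g(505,405,.01),g(542,310,.01),'grip',g(475,270,.056))
A=load('scene0');B=load('scene6');print('deep diff',np.abs(A['color'][160:220,305:400].astype(int)-B['color'][160:220,305:400]).mean())
T0=load('top0')
E
```

```text
scene tail [0.0359 0.1108] [-0.0359  0.1077] grip [-0.0025  0.0916]
deep diff 11.682865497076023
```

View pics/t6z.png

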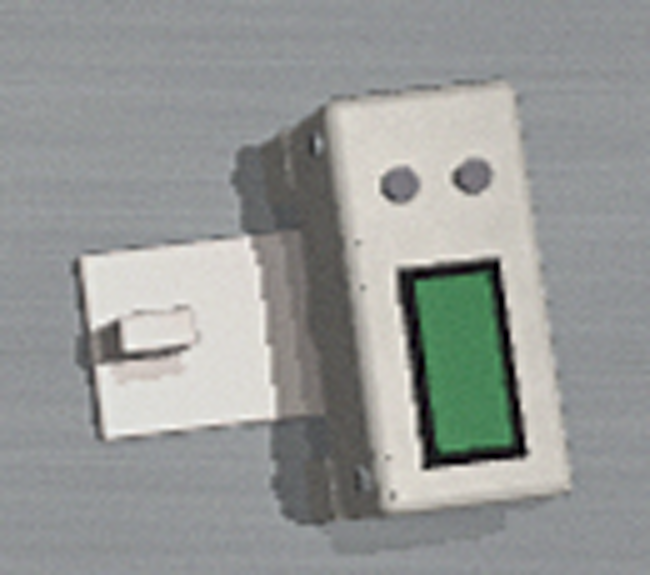

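View pics/scene6.png

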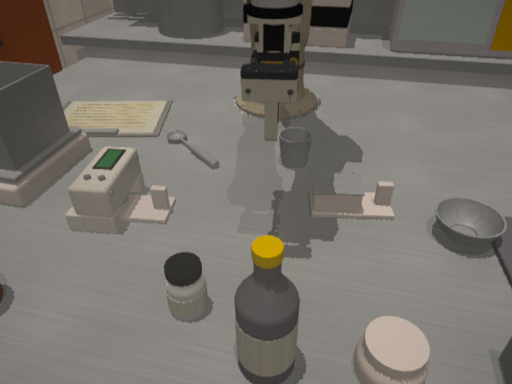

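The tail is centred (±36 mm sideways) and 108–111 mm from the reader spot, where 112 is predicted with the nose on the bar. The deep tray's grip is still at the same pixel (384,190). Handing in.

```bash
python3 -c "
from bench import manip
print(manip.finish_job())"
```

```text
the job is handed in; nothing more can be done
None
```

The shallow tray is under the reader head with its nose against the stop bar, released, and I handed the job in at about 11.7 s. I gripped it by its upright block and carried it round the deep tray 2 mm off the worktop. I turned it about 8° to match the passage, lowered it and slid it in until the push force rose to about 10 N. I then eased off, opened the fingers, rose straight up and backed away.

**Last checks:**
- **Sideways and straight:** the tail corners measured ±36 mm about the passage's middle, and the tray was straight to within about 2.5°.
- **Depth:** the tail was 108–111 mm from the reader spot, against 112 mm expected with the nose on the bar. The robot's own position at contact was about 2.5 mm deeper than I had predicted from the images. Both are within tolerance.
- **Flatness:** the tray looked flat in the pictures, but I did not measure its tilt.
- **Deep tray:** it showed at the same pixels as at the start. A raw image-difference check on it was not clean (mean 11.7 grey levels), which I put down to the lighting and shadows but did not confirm.
- **Heights:** heights measured across the scene and top views came out 1–8 mm below the stated values, mostly 3–6. I put this down to calibration and corner-picking error, and used the stated heights for the grasp and the final checks.

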